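Snap the roll hanger onto its bench stand

ROBOT

A 6-joint arm with a two-finger parallel gripper is mounted at the origin on a cart in front of the work surface, level with it; the furniture and walls round the work are solid. World frame = base frame: x ahead of the robot, y to its left, z up, the work surface at z = 0. Lengths are in mm, angles in degrees, forces in N, time in s.
With the tool pointing down it reaches from about 375 to 750 mm from the base axis. Payload 9 kg.
Tool frame: the origin (TCP) lies between the finger pads; the fingertips stand 11 mm ahead of it and the grasp point (between the pads) lies 8 mm behind it; z points along the fingers, x is the direction in which the jaws open and shut, and the axes are right-handed (so a half turn about z gives the same grasp; the last joint's range is limited). The gripper opens to 85 mm and grips with 20 to 120 N. Pads are 22 mm wide; open, the fingers measure 114 mm over their backs; the gripper's body (76 mm by 85 mm) begins 54 mm behind the grasp point. The pads swing forward as they close: fully open they stand 13 mm farther back than shut.
Start: joints at [58.86, 5.964, 5.575, 89.605, 0, 77.527], TCP at [192.045, 568.467, 242.331] pointing down, gripper open.
Joint ranges: [-171.21, 171.21], [-48.23, 106.86], [-62.78, 66.21], [-105.2, 120.99], [-86.42, 89.51], [-180, 180]. Speed limits (degrees/s): [127.2, 127.2, 147.25, 180, 180, 180].

INTERFACE

Orientations are given as [roll, pitch, yaw] about the fixed x, y, z axes, in that order (R = Rz(yaw) Ry(pitch) Rx(roll)).
In Python, from station import * gives the robot as it stands.
- The arm moves only by the tool servo_tool, never from a script. Its argument "rows" is one flat list of numbers, 7 for each row, row after row: the shift along the tool's x, y, z in cm, then the turn, a rotation vector about the tool's x, y, z in rad, then the finger opening in cm, from 0 to 8.54. In form: [x, y, z, ax, ay, az, hand, x, y, z, ax, ay, az, hand, ...]. A call has 1 to 12 rows; each row shifts and turns the commanded pose from where the row before left it, along the tool's axes as they then stand; what a row does not reach is not made up. A row lasts 1/10 s, in which the tool goes at most 50 mm and 8.59 degrees, less where a joint would pass 70% of its speed; a pose out of reach is approached as far as the arm can. A call with a gripper value outside its range is refused whole. The fingers move at their own pace and stop on an object; "squeeze" is the grip in N (left out, the last holds). Time passes only in rows, so rows that do not move let the fingers close. It gives the time, the measured TCP pose, the force and the opening at its end, in the units of the state.
- sense(): the state, without advancing time (a new reading comes with each control period).
- read_camera(name): name is "scene" or "top" or "wrist"; returns a dict with "image" (480x640x3 uint8, red, green, blue), "range_z" (480x640 float32, mm along the optical axis (not along the pixel's ray), 0 where there is no reading), "vfov" (degrees; the focal length in pixels is half the picture's height over the tangent of half this angle, whatever the lens; pixels are square), "cx", "cy" (the principal point, pixels), "R" (3x3) and "t" (3): a world point X has camera coordinates R X + t. Camera axes: x right, y down, z forward; pixel columns grow to the right and rows downward; lengths in mm; the calibration is good to about 2 mm. The wrist camera is an equidistant fisheye: a pixel r from the principal point sees the ray r / f radians off the axis. A picture is of the moment at which its call begins.
- finish_job(): hands the job in, once; it reports no verdict.
The state is a dict: "clock": time; "joint_pos": joint angles; "joint_vel": joint speeds; "tau": joint torques, N m; "position": TCP position; "eef_rot": TCP orientation; "wrist_force": force on the tool from outside, world axes, zero at the start; "wrist_torque": the same for the moment, N m; "gripper_width": finger opening in mm.
Only numpy, scipy, OpenCV 4.12 (cv2) and the standard library are available. Lean on these libraries where they do the work, as an engineer would, in place of code of your own. Each camera call takes 0.05 s, during which the arm holds its last target.

TASK

Put the roll hanger up on its stand: slip its flared end over the post and slide it down over the spring button until it sits fully home on the collar, turning it until the button snaps out through the hole in the tube. Work by feel and do not force it, never pressing it against the stand with 60 newtons or more; leave the spool, bottle and foil roll alone, and let go of the hanger at the end.

Things in the scene. Friction and masses are not known exactly. Their poses are not given: they have to be found in the camera images.
- hanger: Loose aluminium tube, 43 mm across, 115 mm tall, about 0.28 kg, standing upright. Origin: centre of its open bottom mouth, z up the tube. Bore 36 mm, free for 79 mm from the mouth; the bottom 16 mm flare out to 53 mm inside, 60 mm outside. An 8 mm round arm for rolls sticks out 80 mm along its +x, 62 mm above the mouth.
- hanger_hole (a point): Centre of the squarish hole in the hanger's wall, on its -x side, 40 mm above the mouth, 21.5 mm from the tube's axis; 12 mm wide, 13 mm tall. Axes as the hanger's.
- hanger_head (a point): Centre of the hanger's black square head, its handle: 42 x 42 x 36 mm, flats facing the hanger's x and y, its centre 97 mm above the mouth. Axes as the hanger's. It can be let go and gripped anew on either pair of flats while the hanger is on the post.
- stand: Fixed stand. Origin: centre of its underside on the table, z up. Round dark foot 108 mm across, 14 mm thick; on it a collar 68 mm across, the stop for the hanger's mouth; then a bright round post 33 mm across, reaching 100 mm above the table, its top 8 mm tapered to 23 mm across.
- collar_top (a point): Centre of the collar's top face, 26 mm above the table, on the post's axis.
- button (a joint): Press-in of the spring button (9.2 mm across, blunt bevelled nose, stands 8 mm out of the post's side, 66 mm above the table: level with the hole when the hanger is home). 0 = fully out, about 0.005 to 0.0075 m held down by the bore. 3 to 7 N spring; sliding the flare over it takes 5 to 15 N. It faces the stand's -x, give or take 1.2 rad, unmeasured. Snapped in, it blocks turning and lifting.
- spool: Solder spool, 62 mm across, lying free on the table beyond the work; to be left alone. Origin: centre of the underside.
- flux_bottle: Flux bottle, 48 mm across and 112 mm tall, standing free beyond the work; to be left alone. Origin: centre of the underside.
- copper_roll: Copper foil roll, 61 mm across and 7 mm high, lying free beyond the work; to be left alone. Origin: centre of the underside.

How it is judged:
By the outcome, as a careful person would: the job done as asked, in the order asked, and still so for the second after the job is handed in, with the robot touching nothing.
It also fails if it takes over 72 s, if anything falls off the work surface, if the arm or the gripper's body presses on something with over 40 N, if the wrist force passes 120 N, or if a joint passes its speed limit or range.

## Working session

There is one attempt and no reset: what is moved stays moved. The work goes in short steps, Python scripts to look and compute and a tool call to move; the robot and the scene stay as the last step left them, time stands still between calls to the robot, and variables do not carry over. Pictures are saved under pics/ and viewed, and the job is handed in when it is done.

Besides the shell and the picture viewer there is one more tool, called after "Call:" in YAML: its name, and indented under it one key for each argument. servo_tool: Moves the arm, as the interface text tells. Its arguments: {"type":"object","properties":{"rows":{"type":"array","items":{"type":"number"}},"squeeze":{"type":"number"}},"required":["rows"]}

```bash
ls; mkdir -p pics
cat > h.py <<'E'
from station import *
import numpy as np, cv2
def save(name,fn):
    c=read_camera(name); cv2.imwrite('pics/'+fn+'.png',c['image'][:,:,::-1]); np.savez('pics/'+fn+'.npz',**c); return c
def load(fn): return np.load('pics/'+fn+'.npz')
def f_(c): return 240/np.tan(np.radians(float(c['vfov']))/2)
def unproj(c,u,v,z=None):
    f=f_(c); z=c['range_z'][int(v),int(u)] if z is None else z
    p=np.array([(u-c['cx'])/f*z,(v-c['cy'])/f*z,z]); return c['R'].T@(p-c['t'])
def ray_at(c,u,v,Z):
    f=f_(c); d=c['R'].T@np.array([(u-c['cx'])/f,(v-c['cy'])/f,1]); o=-c['R'].T@c['t']; return o+d*(Z-o[2])/d[2]
def cloud(c):
    f=f_(c); z=c['range_z']; v,u=np.mgrid[:480,:640]
    P=np.stack([(u-c['cx'])/f*z,(v-c['cy'])/f*z,z],-1); W=(P-c['t'])@c['R']; W[z==0]=np.nan; return W
E
python3 - <<'E'
from h import *
print(sense())
for n in ['scene','top','wrist']:
    c=save(n,n+'1'); print(n,c['vfov'],c['cx'],c['cy'],c['t'],(c['R'].T@-c['t']))
E
```

```text
pics
{'clock': 0.0, 'joint_pos': array([5.88607311e+01, 5.99896260e+00, 5.52873262e+00, 8.96063875e+01,
       2.79747702e-04, 7.75263068e+01]), 'joint_vel': array([-0.02529987, -0.05800885,  0.00010942, -0.05037128, -0.10541673,
        0.00643057]), 'tau': array([-3.60610189e-03, -5.56919432e+01,  5.03663135e+01,  1.61520427e-02,
       -3.87916689e-04,  1.96886441e-05]), 'position': array([191.85057396, 568.16360362, 241.53488859]), 'eef_rot': array([-1.79983178e+02,  7.47485397e-02,  7.13344351e+01]), 'wrist_force': array([-0.51326977,  0.02874621,  0.17788405]), 'wrist_torque': array([-0.0066132 , -0.0923676 ,  0.01269296]), 'gripper_width': 85.33670267453677}
scene 44.791807695675814 323.3295833778575 251.69173411530141 [383.56094861 346.43323615 580.05321697] [141.19178111 413.3941121  642.46938601]
top 53.07289278562851 313.35622627620154 242.22225445765517 [-68.17999546 590.01376819 814.95464203] [426.67600308 -67.97767976 911.17641017]
wrist 65.70646984690485 319.4232764712936 240.78107251397458 [-597.8547177   -41.92274566  380.56505775] [112.55995733 593.68017081 372.68170608]
```

View pics/scene1.png

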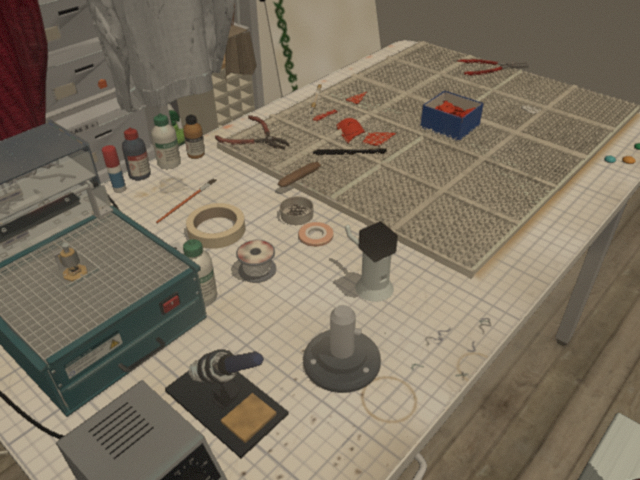

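View pics/top1.png

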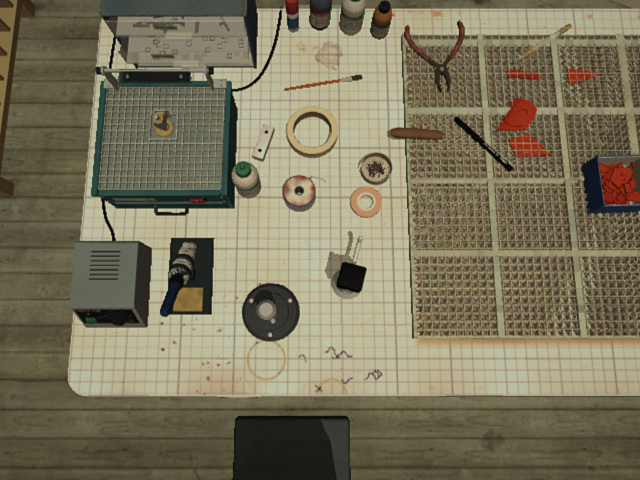

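View pics/wrist1.png

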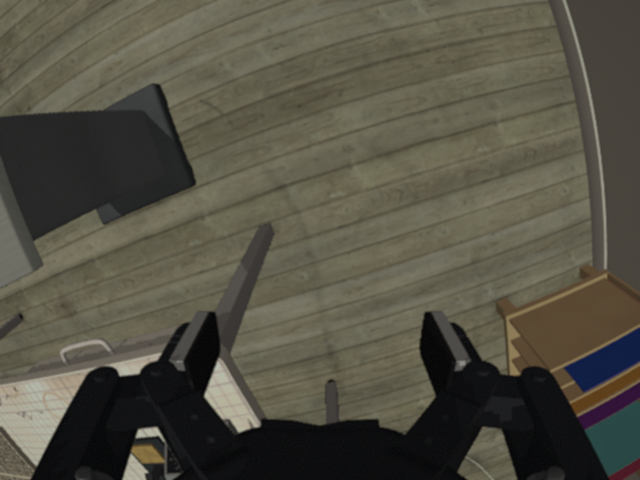

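The scene and top views show the stand at top pixel (270,311) and the hanger at (350,277) with its black head. The spool, copper roll and bottle lie beyond them. I'll enlarge and measure next.

Run:
```python
from h import *
c=load('top1'); im=cv2.imread('pics/top1.png')
a=cv2.resize(im[220:350,230:400],None,fx=4.5,fy=4.5,interpolation=cv2.INTER_CUBIC); cv2.imwrite('pics/topc.png',a)
s=cv2.imread('pics/scene1.png')
cv2.imwrite('pics/scc.png',cv2.resize(s[215:395,295:425],None,fx=3.3*1,fy=3.3,interpolation=cv2.INTER_CUBIC))
W=cloud(c)
def near(lo,hi,x0,x1,y0,y1):
    m=(W[...,2]>lo)&(W[...,2]<hi)&(W[...,0]>x0)&(W[...,0]<x1)&(W[...,1]>y0)&(W[...,1]<y1)
    return m,W[m]
for (u,v) in [(265,310),(250,320),(350,277),(346,245),(300,260),(300,190),(245,170),(366,200)]: print(u,v,unproj(c,u,v))
S=load('scene1')
for (u,v) in [(342,312),(376,238)]: print(u,v,unproj(S,u,v))
```

```text
265 310 [466.05281065  12.85060865 101.20318558]
250 320 [451.98508158  48.77475681  14.59067882]
350 277 [ 519.74857746 -128.79089351  116.11003726]
346 245 [ 595.61680035 -130.93450585   -1.74359227]
300 260 [565.53326058 -42.37917537   3.1300314 ]
300 190 [699.85787846 -42.0279348   18.42952026]
245 170 [708.98469212  51.98868136 107.54080993]
366 200 [ 684.93540417 -171.08860238    0.76804064]
342 312 [466.53407248  14.9014221  102.05637136]
376 238 [ 514.59488466 -117.05657673  116.84168533]
```

View pics/topc.png

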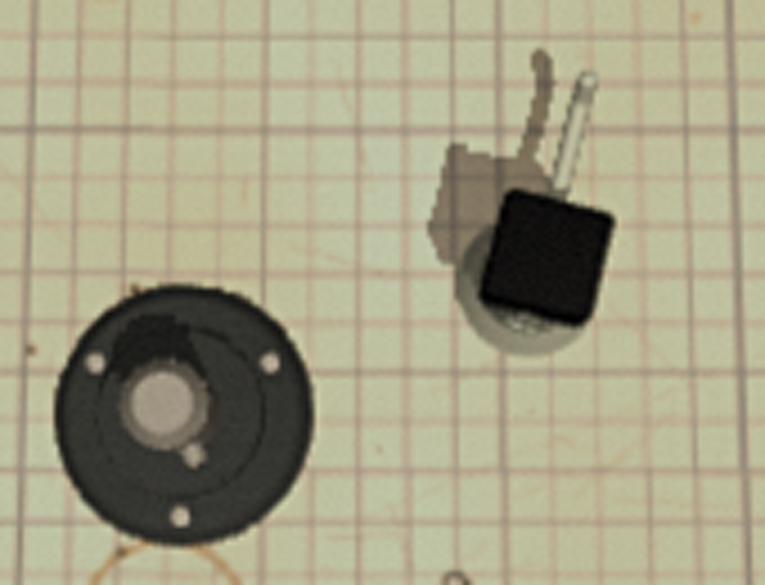

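View pics/scc.png

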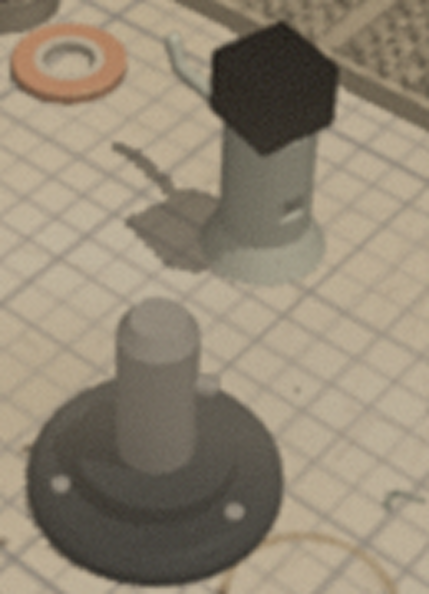

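Run:
```python
from h import *
c=load('top1'); S=load('scene1')
T=lambda x,y,Z: ray_at(c,230+(x+.5)/4.5-.5,220+(y+.5)/4.5-.5,Z)
C=[T(*p,115) for p in [(508,188),(616,212),(586,327),(478,298)]]
C=np.array(C); m=C.mean(0); print('head ctr',m,[np.linalg.norm(C[i]-C[i-1]) for i in range(4)])
for i in range(4): d=C[i]-C[i-1]; print(np.degrees(np.arctan2(d[1],d[0])))
print('arm tip',T(588,75,62), 'post top',T(162,403,100),'taper base',T(165,405,92),'foot',T(184,414,14))
print('armdir',np.degrees(np.arctan2(*(T(588,75,64)-T(562,190,64))[[1,0]])))
b=T(194,457,66);print('button',b)
X=lambda x,y,Z: ray_at(S,295+(x+.5)/3.3-.5,215+(y+.5)/3.3-.5,Z)
print('scene post top',X(157,318,100),'hole',X(292,209,40),'button',X(210,384,66),'foot',X(155,467,14))
H=np.array([X(*p,115) for p in [(283,22),(339,71),(265,153-35),(212,65)]]);print(H)
# depth: head-top points
for cc,n in((c,'top'),(S,'scene')):
    W=cloud(cc); 
    for lo,hi,bx,by in[(110,122,(470,560),(-170,-90)),(96,106,(430,500),(-20,50))]:
        k=(W[...,2]>lo)&(W[...,2]<hi)&(W[...,0]>bx[0])&(W[...,0]<bx[1])&(W[...,1]>by[0])&(W[...,1]<by[1])
        P=W[k]; r=cv2.minAreaRect(P[:,:2].astype(np.float32)); print(n,k.sum(),np.median(P,0),r)
```

```text
head ctr [ 520.73022038 -130.83290484  115.        ] [np.float64(42.534945360797664), np.float64(40.98561911351553), np.float64(44.24254786814444), np.float64(41.00585298789722)]
-15.682049526011337
-102.65688364580481
164.41484503843287
74.95435819006073
arm tip [ 599.82767634 -152.47858953   62.        ] post top [467.49463394  11.97459324 100.        ] taper base [467.15288936  11.62213902  92.        ] foot [467.34332427  11.32301436  14.        ]
armdir -13.459041421489111
button [448.55406477   2.58581643  66.        ]
scene post top [468.66928284  11.86903488 100.        ] hole [ 502.61624816 -125.76091738   40.        ] button [450.04208814   0.45141313  66.        ] foot [466.29147504  13.96355944  14.        ]
[[ 534.91497961 -154.30560722  115.        ]
 [ 495.3161582  -142.41074534  115.        ]
 [ 500.23833542  -96.17836772  115.        ]
 [ 539.59610725 -109.31774958  115.        ]]
top 628 [ 521.30521791 -131.38416421  115.32031951] ((521.2686157226562, -131.6018524169922), (41.642433166503906, 42.116973876953125), 75.22235107421875)
top 225 [466.28867039  11.19401628  99.93744974] ((466.9021301269531, 11.321378707885742), (28.861282348632812, 27.821321487426758), 31.1434326171875)
scene 620 [ 518.11041557 -126.8861768   116.29129687] ((520.763671875, -129.94082641601562), (43.11799240112305, 44.20087432861328), 76.08007049560547)
scene 319 [465.18805825  15.00701246 100.83687366] ((466.470703125, 14.152206420898438), (29.210983276367188, 27.0596981048584), 33.103702545166016)
```

```bash
python3 - <<'E'
from h import *
W=cloud(load('top1'))
for y0 in range(-250,450,50):
  print(y0,[ (lambda q: int(np.nanmax(q)) if q.size else None)(W[...,2][(W[...,0]>x)&(W[...,0]<=x+50)&(W[...,1]>y0)&(W[...,1]<=y0+50)]) for x in range(300,800,50)])
E
cat >> h.py <<'E'
def delta(x,y,z,yaw=None):
    """tool-frame shift (cm) from measured pose to world target, then yaw turn about tool z (rad)"""
    from scipy.spatial.transform import Rotation as Ro
    s=sense(); R=Ro.from_euler('xyz',s['eef_rot'],degrees=True).as_matrix()
    d=R.T@(np.array([x,y,z])-s['position'])/10
    print('clock',round(s['clock'],2),'pos',s['position'].round(1),'rot',s['eef_rot'].round(2),'F',s['wrist_force'].round(1),'M',s['wrist_torque'].round(2),'w',round(s['gripper_width'],1))
    print('shift cm',d.round(3), 'turn', None if yaw is None else round(-np.radians((yaw-s['eef_rot'][2]+180)%360-180),4))
E
```

```text
-250 [5, 5, 5, 5, 8, 6, 5, 6, 25, 25]
-200 [5, 5, 5, 6, 118, 81, 6, 12, 25, 26]
-150 [5, 5, 6, 117, 118, 76, 4, 12, 9, 26]
-100 [5, 5, 5, 7, 9, 5, 5, 44, 43, 29]
-50 [6, 6, 70, 100, 17, 5, 5, 45, 44, 29]
0 [5, 5, 71, 103, 27, 7, 6, 86, 108, 23]
50 [6, 6, 16, 18, 9, 6, 5, 115, 114, 115]
100 [5, 5, 6, 22, 95, 74, 13, 115, 113, 112]
150 [6, 5, 5, 159, 126, 84, 40, 114, 112, 156]
200 [6, 5, 42, 88, 88, 88, 39, 114, 113, 154]
250 [6, 6, 72, 88, 89, 88, 6, 114, 114, 113]
300 [7, 5, 55, 89, 89, 89, 20, 114, 115, 114]
350 [6, 6, 6, 7, 82, 79, 4, 5, 5, 6]
400 [None, None, None, None, None, None, None, None, None, None]
```

Call:
servo_tool:
  rows: [-3.48,3.346,0,0,0,0,8.5,-3.48,3.346,0,0,0,0,8.5,-3.48,3.346,0,0,0,0,8.5,-3.48,3.346,0,0,0,0,8.5,-3.48,3.346,0,0,0,0,8.5,-3.48,3.346,0,0,0,0,8.5,-3.48,3.346,0,0,0,0,8.5,-3.48,3.346,0,0,0,0,8.5,-3.48,3.346,0,0,0,0,8.5,-3.48,3.346,0,0,0,0,8.5,-3.48,3.346,0,0,0,0,8.5,-3.48,3.346,0,0,0,0,8.5]

```text
clock: 1.35
position: [439.2, 42.3, 242.3]
eef_rot: [180.0, -0.0, 71.3]
wrist_force: [1.2, 1.0, 0.3]
gripper_width: 85.2
```

Call:
servo_tool:
  rows: [-3.48,3.346,0,0,0,0,8.5,-3.48,3.346,0,0,0,0,8.5,-3.48,3.346,0,0,0,0,8.5,-3.48,3.346,0,0,0,0,8.5,0,0,0,0,0,-0.07,8.5,0,0,0,0,0,0,8.5]

```text
clock: 1.95
position: [520.9, -131.4, 241.3]
eef_rot: [-179.9, -0.0, 75.3]
wrist_force: [0.5, 0.4, -0.1]
gripper_width: 85.2
```

Run:
```python
from h import *
delta(521,-131,200,75.3)
save('wrist','w2'); print(sense()['joint_pos'].round(1))
```

```text
clock 1.95 pos [ 520.9 -131.4  241.3] rot [-1.799e+02 -3.000e-02  7.529e+01] F [ 0.5  0.4 -0.1] M [ 0.01 -0.02 -0.01] w 85.2
shift cm [0.04  0.011 4.135] turn -0.0001
[-28.   -5.   -5.5  89.6   0.  -13.3]
```

View pics/w2.png

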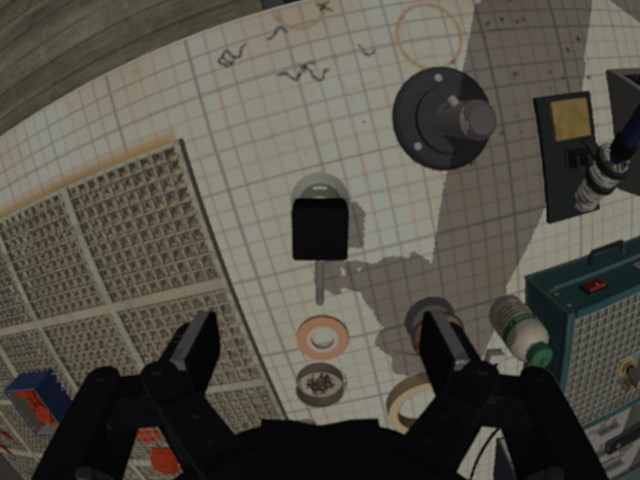

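Wrist view: head at (320,229), square to the jaws and centred between them. Arm at (320,285), post top at (481,120), button near (452,100).

```bash
cat >> h.py <<'E'
def fray(c,u,v,Z):
    f=f_(c); p=np.array([u-c['cx'],v-c['cy']]); r=np.hypot(*p); th=r/f
    d=c['R'].T@np.array([*(p/r*np.sin(th)),np.cos(th)]); o=-c['R'].T@c['t']; return o+d*(Z-o[2])/d[2]
def fproj(c,X):
    q=c['R']@X+c['t']; r=np.hypot(q[0],q[1]); th=np.arctan2(r,q[2]); return c['cx']+f_(c)*th*q[0]/r, c['cy']+f_(c)*th*q[1]/r
E
python3 - <<'E'
from h import *
c=load('w2'); im=cv2.imread('pics/w2.png')
a=im[170:320,270:420]; b=im[50:190,380:520]
cv2.imwrite('pics/w2c.png',np.hstack([cv2.resize(x,(600,600),interpolation=cv2.INTER_CUBIC) for x in(a,)]))
cv2.imwrite('pics/w2d.png',cv2.resize(b,(600,600),interpolation=cv2.INTER_CUBIC))
E
```

```text
(no output)
```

View pics/w2c.png

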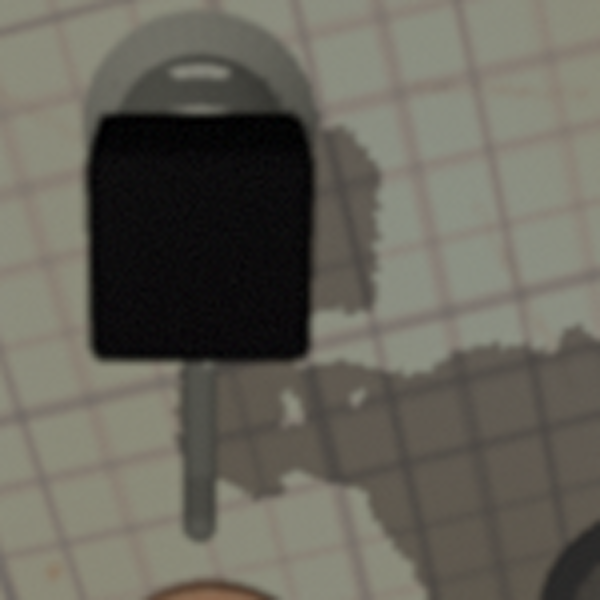

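View pics/w2d.png

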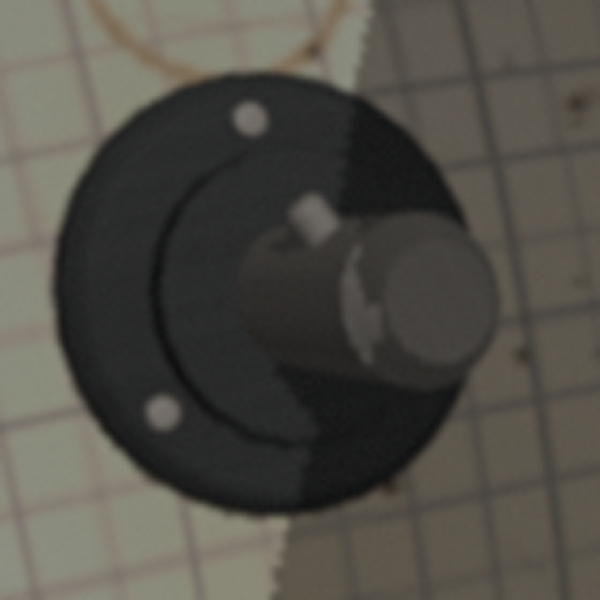

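Run:
```python
from h import *
c=load('w2'); s=600/140
B=lambda x,y,Z: fray(c,380+(x+.5)/s-.5,50+(y+.5)/s-.5,Z)
A=lambda x,y,Z: fray(c,270+(x+.5)/4-.5,170+(y+.5)/4-.5,Z)
C=np.array([A(*p,115) for p in [(97,148),(311,148),(309,360),(93,360)]]); print('head',C.mean(0),C[1]-C[0])
print('armtip',A(200,537,62),'hole',A(199,71,40))
pt=B(440,302,100); print('post',pt,'foot',B(265,293,14),'collar',B(262,298,26))
bt=B(304,211,66); print('nose',bt)
for ref in (pt,B(265,293,14)):
  d=bt-ref; print(np.hypot(*d[:2]),np.degrees(np.arctan2(d[1],d[0]))%360)
```

```text
head [ 519.52162286 -131.90371967  115.        ] [ 9.6706396  36.89336394  0.        ]
armtip [ 603.06207825 -154.23118823   62.        ] hole [ 499.76516633 -127.37516162   40.        ]
post [466.63011764  10.59055844 100.        ] foot [465.1320068    5.50074124  14.        ] collar [465.25815347   0.63091238  26.        ]
nose [4.46951867e+02 3.04576172e-01 6.60000000e+01]
22.204390552750237 207.5964365691
18.90813572502143 195.95075568559992
```

Call:
servo_tool:
  rows: [0,0,4,0,0,0,8.5,0,0,4,0,0,0,8.5,0,0,4,0,0,0,8.5,0,0,2,0,0,0,8.5,0,0,1.4,0,0,0,8.5,0,0,0,0,0,0,8.5,0,0,0,0,0,0,8.5]

```text
clock: 2.7
position: [521.6, -130.3, 89.6]
eef_rot: [179.9, 0.0, 75.3]
wrist_force: [0.5, 0.6, 0.1]
gripper_width: 84.8
```

Call:
servo_tool:
  rows: [0,0,0,0,0,0,4.0,0,0,0,0,0,0,3.8,0,0,0,0,0,0,3.6,0,0,0,0,0,0,3.6,0,0,0,0,0,0,3.6,0,0,0,0,0,0,3.6,0,0,0,0,0,0,3.6]
  squeeze: 60

```text
clock: 3.4
position: [521.6, -130.7, 89.3]
eef_rot: [179.9, 0.0, 75.3]
wrist_force: [-0.1, -0.6, 5.9]
gripper_width: 41.2
```

Run:
```python
from h import *
delta(467,11.7,210,117.5)
save('scene','s3')
im=cv2.imread('pics/s3.png');cv2.imwrite('pics/s3c.png',cv2.resize(im[130:390,260:480],None,fx=2.3,fy=2.3))
```

```text
clock 3.4 pos [ 521.6 -130.7   89.3] rot [1.7991e+02 1.0000e-02 7.5340e+01] F [-0.1 -0.6  5.9] M [0.14 0.2  0.02] w 41.2
shift cm [ 12.394  -8.868 -12.09 ] turn -0.7359
```

View pics/s3c.png

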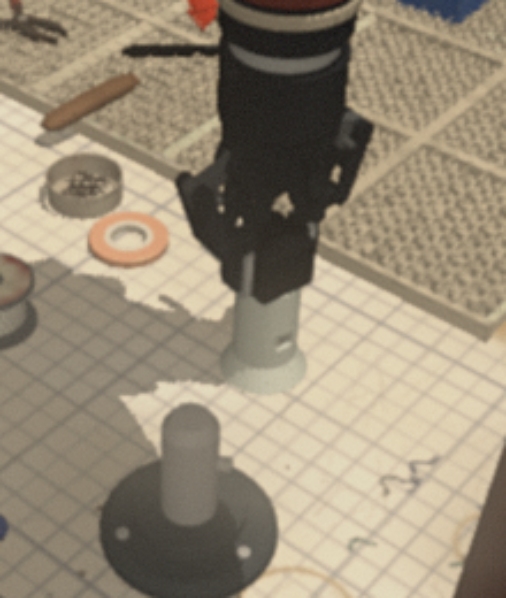

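Call:
servo_tool:
  rows: [0,0,-2,0,0,0,3.6,0,0,-3,0,0,0,3.6,0,0,-3,0,0,0,3.6,0,0,-3,0,0,0,3.6,0,0,-1.4,0,0,0,3.6,2.48,-1.774,0,0,0,0,3.6,2.48,-1.774,0,0,0,0,3.6,2.48,-1.774,0,0,0,0,3.6,2.48,-1.774,0,0,0,0,3.6,2.48,-1.774,0,0,0,0,3.6]

```text
clock: 4.45
position: [465.7, 13.1, 211.2]
eef_rot: [-179.9, -0.0, 75.3]
wrist_force: [0.2, 0.3, -1.9]
gripper_width: 41.4
```

Call:
servo_tool:
  rows: [0,0,0,0,0,-0.105,3.6,0,0,0,0,0,-0.105,3.6,0,0,0,0,0,-0.105,3.6,0,0,0,0,0,-0.105,3.6,0,0,0,0,0,-0.105,3.6,0,0,0,0,0,-0.105,3.6,0,0,0,0,0,-0.105,3.6,0,0,0,0,0,0,3.6,0,0,0,0,0,0,3.6]

```text
clock: 5.35
position: [466.3, 12.1, 211.6]
eef_rot: [-180.0, -0.0, 117.3]
wrist_force: [-0.0, 0.3, -2.7]
gripper_width: 41.7
```

Run:
```python
from h import *
delta(467,11.7,212,117.5)
for n in('scene','wrist','top'):
  save(n,n[0]+'4')
im=cv2.imread('pics/s4.png');cv2.imwrite('pics/s4c.png',cv2.resize(im[170:400,260:460],None,fx=2.6,fy=2.6,interpolation=cv2.INTER_CUBIC))
```

```text
clock 5.35 pos [466.3  12.1 211.6] rot [-1.7996e+02 -4.0000e-02  1.1728e+02] F [-0.   0.3 -2.7] M [ 0.01  0.03 -0.02] w 41.7
shift cm [-0.063  0.043 -0.038] turn -0.0038
```

View pics/s4c.png

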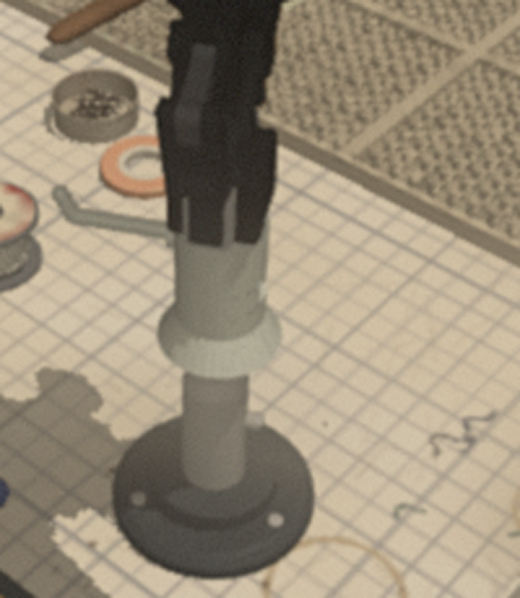

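View pics/w4.png

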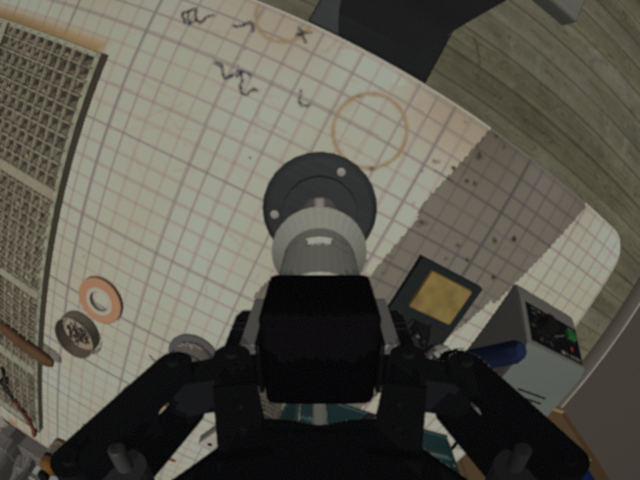

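Run:
```python
from h import *
c=load('s4')
def pr(X): q=c['R']@X+c['t']; f=f_(c); return np.array([c['cx']+f*q[0]/q[2],c['cy']+f*q[1]/q[2]])
def cr(p): return ((p-np.array([260,170])+.5)*2.6-.5).round(1)
for z in (40,60,80,90,130,150,170): print(z,cr(pr(np.array([467,11.7,z]))),cr(pr(np.array([466.3,12.1,z]))))
print('per mm along image x', cr(pr(np.array([468,11.7,130])))-cr(pr(np.array([467,11.7,130]))),cr(pr(np.array([467,12.7,130])))-cr(pr(np.array([467,11.7,130]))))
im=cv2.imread('pics/s4.png')
cv2.imwrite('pics/s4d.png',cv2.resize(im[270:370,310:380],None,fx=8,fy=6,interpolation=cv2.INTER_CUBIC))
```

```text
40 [215.5 449.2] [216.1 450.4]
60 [216.1 423.3] [216.7 424.5]
80 [216.8 396.6] [217.3 397.7]
90 [217.1 382.8] [217.6 384. ]
130 [218.4 325.5] [219.  326.6]
150 [219.1 295.2] [219.7 296.3]
170 [219.9 263.8] [220.5 264.9]
per mm along image x [-1.6 -1. ] [-1.3  1.1]
```

View pics/s4d.png

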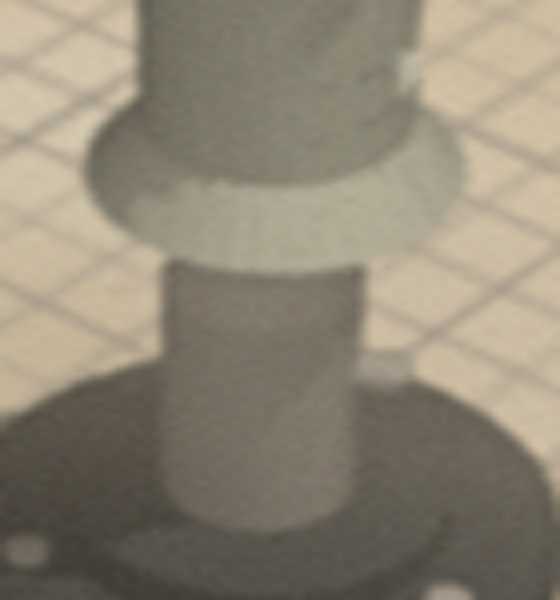

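Call:
servo_tool:
  rows: [0,0.15,0,0,0,0,3.6,0,0,1,0,0,0,3.6,0,0,1,0,0,0,3.6,0,0,0.7,0,0,0,3.6,0,0,0.5,0,0,0,3.6,0,0,0.3,0,0,0,3.6,0,0,0.2,0,0,0,3.6]

```text
clock: 6.2
position: [467.8, 12.7, 175.0]
eef_rot: [-180.0, -0.0, 117.5]
wrist_force: [1.0, 0.0, -2.5]
gripper_width: 41.8
```

Run:
```python
from h import *
delta(467.5,12.5,170,117.5)
save('scene','s5')
im=cv2.imread('pics/s5.png')
cv2.imwrite('pics/s5d.png',cv2.resize(im[270:370,310:380],None,fx=8,fy=6,interpolation=cv2.INTER_CUBIC))
```

```text
clock 6.2 pos [467.8  12.7 175. ] rot [-1.7999e+02 -1.0000e-02  1.1745e+02] F [ 1.   0.  -2.5] M [0.02 0.01 0.06] w 41.8
shift cm [-0.004 -0.038  0.498] turn -0.0009
```

View pics/s5d.png

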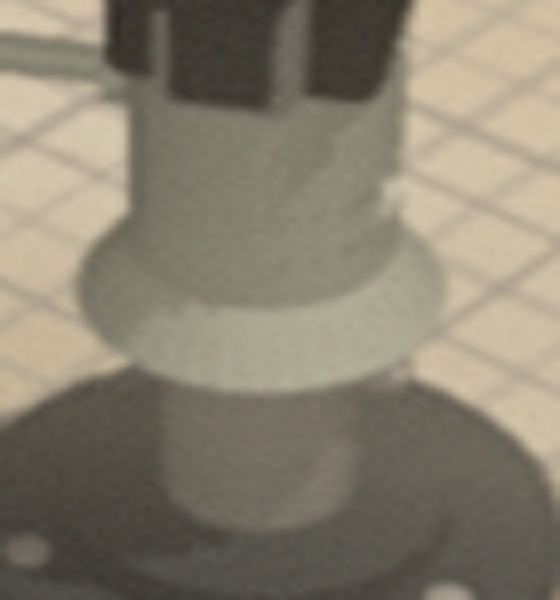

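Call:
servo_tool:
  rows: [0,0,0.3,0,0,0,3.6,0,0,0.3,0,0,0,3.6,0,0,0.2,0,0,0,3.6,0,0,0,0,0,0,3.6]

```text
clock: 6.65
position: [467.8, 12.8, 167.0]
eef_rot: [-180.0, -0.0, 117.5]
wrist_force: [0.0, 0.0, -2.6]
gripper_width: 41.2
```

Call:
servo_tool:
  rows: [0,0,0.2,0,0,0,3.6,0,0,0.2,0,0,0,3.6,0,0,0.2,0,0,0,3.6,0,0,0,0,0,0,3.6]

```text
clock: 7.05
position: [467.7, 12.8, 160.9]
eef_rot: [-180.0, -0.0, 117.5]
wrist_force: [-0.0, 0.1, -2.2]
gripper_width: 41.4
```

Call:
servo_tool:
  rows: [0,0,0.2,0,0,0,3.6,0,0,0.2,0,0,0,3.6,0,0,0,0,0,0,3.6]

```text
clock: 7.35
position: [467.7, 12.8, 156.9]
eef_rot: [-180.0, -0.0, 117.5]
wrist_force: [0.0, 0.0, -3.0]
gripper_width: 41.4
```

Call:
servo_tool:
  rows: [0,0,0.2,0,0,0,3.6,0,0,0.2,0,0,0,3.6,0,0,0.1,0,0,0,3.6]

```text
clock: 7.65
position: [467.7, 12.6, 152.2]
eef_rot: [-180.0, -0.0, 117.5]
wrist_force: [-1.3, -0.7, 1.0]
gripper_width: 41.3
```

Call:
servo_tool:
  rows: [0,0,0.15,0,0,0,3.6,0,0,0.15,0,0,0,3.6,0,0,0.1,0,0,0,3.6]

```text
clock: 7.95
position: [467.8, 12.6, 148.5]
eef_rot: [-180.0, 0.0, 117.5]
wrist_force: [-3.2, -1.0, 4.2]
gripper_width: 40.7
```

Call:
servo_tool:
  rows: [0,0,0.15,0,0,0,3.6,0,0,0.15,0,0,0,3.6,0,0,0.1,0,0,0,3.6]

```text
clock: 8.25
position: [467.8, 12.6, 144.5]
eef_rot: [-180.0, 0.0, 117.5]
wrist_force: [-5.1, -1.8, 6.9]
gripper_width: 41.5
```

Call:
servo_tool:
  rows: [0,0,0.15,0,0,0,3.6,0,0,0.15,0,0,0,3.6,0,0,0.1,0,0,0,3.6]

```text
clock: 8.55
position: [467.6, 12.5, 140.2]
eef_rot: [-179.9, 0.0, 117.4]
wrist_force: [-5.2, -2.2, 1.3]
gripper_width: 41.1
```

Call:
servo_tool:
  rows: [0,0,0.2,0,0,0,3.6,0,0,0.2,0,0,0,3.6,0,0,0.2,0,0,0,3.6,0,0,0.2,0,0,0,3.6]

```text
clock: 8.95
position: [467.2, 12.6, 131.6]
eef_rot: [-179.9, -0.0, 117.4]
wrist_force: [-5.4, -2.4, 0.2]
gripper_width: 41.2
```

Call:
servo_tool:
  rows: [0,0,0.2,0,0,0,3.6,0,0,0.2,0,0,0,3.6,0,0,0.2,0,0,0,3.6,0,0,0.2,0,0,0,3.6]

```text
clock: 9.35
position: [467.2, 12.6, 123.6]
eef_rot: [-179.9, -0.0, 117.4]
wrist_force: [-5.0, -3.0, 0.7]
gripper_width: 41.6
```

Call:
servo_tool:
  rows: [0,0,0.1,0,0,0,3.6,0,0,0.1,0,0,0,3.6,0,0,0.1,0,0,0,3.6,0,0,0.1,0,0,0,3.6]

```text
clock: 9.75
position: [467.1, 12.6, 119.3]
eef_rot: [-179.9, -0.0, 117.4]
wrist_force: [-4.1, -2.5, -4.6]
gripper_width: 41.1
```

Call:
servo_tool:
  rows: [0,0,0.1,0,0,0,3.6,0,0,0.1,0,0,0,3.6,0,0,0,0,0,0,3.6]

```text
clock: 10.05
position: [468.1, 13.1, 117.9]
eef_rot: [179.9, -0.0, 117.5]
wrist_force: [-0.6, 0.6, -7.3]
gripper_width: 41.2
```

Call:
servo_tool:
  rows: [0,0,0.1,0,0,0,3.6,0,0,0.05,0,0,0,3.6,0,0,0,0,0,0,3.6]

```text
clock: 10.35
position: [468.3, 12.7, 117.1]
eef_rot: [180.0, 0.0, 117.5]
wrist_force: [-0.1, -0.0, -3.3]
gripper_width: 41.6
```

Call:
servo_tool:
  rows: [0,0,0.05,0,0,0,3.6,0,0,0.05,0,0,0,3.6,0,0,0,0,0,0,3.6]

```text
clock: 10.65
position: [468.0, 12.7, 115.8]
eef_rot: [180.0, 0.0, 117.5]
wrist_force: [0.0, 0.4, -3.1]
gripper_width: 41.5
```

Call:
servo_tool:
  rows: [0,0,0.05,0,0,0,3.6,0,0,0.05,0,0,0,3.6,0,0,0,0,0,0,3.6]

```text
clock: 10.95
position: [468.1, 12.7, 115.3]
eef_rot: [180.0, 0.0, 117.5]
wrist_force: [-1.6, -0.4, 3.3]
gripper_width: 41.7
```

Call:
servo_tool:
  rows: [0,0,0.05,0,0,0,3.6,0,0,0,0,0,0,3.6]

```text
clock: 11.15
position: [468.2, 12.7, 115.2]
eef_rot: [180.0, 0.0, 117.5]
wrist_force: [-2.9, 0.8, 8.1]
gripper_width: 41.4
```

Run:
```python
from h import *
delta(468,12.7,115,117.5)
for n in('scene','wrist','top'):
  save(n,n[0]+'6')
a=cv2.imread('pics/s6.png')[280:400,295:395];b=cv2.imread('pics/w6.png')[140:300,240:400]
cv2.imwrite('pics/6.png',np.hstack([cv2.resize(a,(375,450),interpolation=cv2.INTER_CUBIC),cv2.resize(b,(425,450),interpolation=cv2.INTER_CUBIC)]))
```

```text
clock 11.15 pos [468.2  12.7 115.2] rot [1.7996e+02 3.0000e-02 1.1746e+02] F [-2.9  0.8  8.1] M [0.36 0.92 0.  ] w 41.4
shift cm [ 0.008 -0.016  0.023] turn -0.0007
```

View pics/6.png

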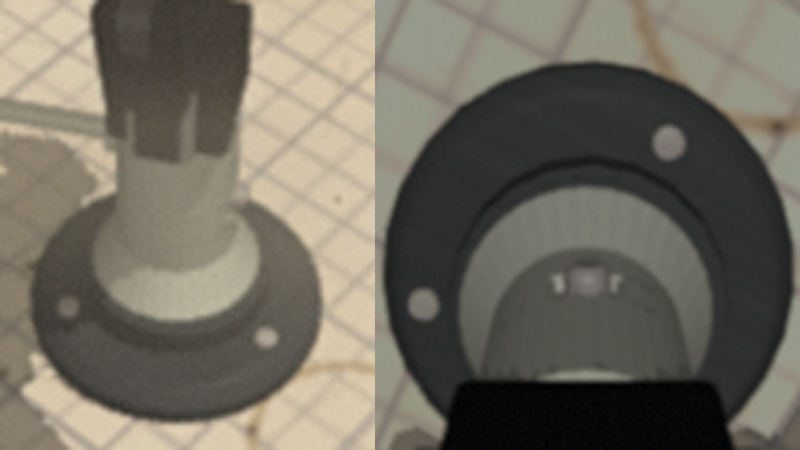

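Right crop: the button stands in the middle of the hole (588,282). Left crop: the mouth sits on the collar. The measured seating height also matches (115.2 against an expected 115.3), so I'm releasing.

Call:
servo_tool:
  rows: [0,0,0,0,0,0,4.6,0,0,0,0,0,0,5.2,0,0,0,0,0,0,6.5,0,0,0,0,0,0,8.5,0,0,0,0,0,0,8.5,0,0,0,0,0,0,8.5,0,0,0,0,0,0,8.5]

```text
clock: 12.0
position: [467.9, 12.7, 114.3]
eef_rot: [180.0, -0.0, 117.5]
wrist_force: [0.4, 0.0, 1.2]
gripper_width: 85.2
```

Call:
servo_tool:
  rows: [0,0,-0.5,0,0,0,8.5,0,0,-1,0,0,0,8.5,0,0,-2,0,0,0,8.5,0,0,-3,0,0,0,8.5,0,0,-3,0,0,0,8.5,0,0,-3,0,0,0,8.5,0,0,0,0,0,0,8.5,0,0,0,0,0,0,8.5]

```text
clock: 12.8
position: [468.4, 12.6, 240.5]
eef_rot: [179.9, 0.1, 117.5]
wrist_force: [0.9, -0.7, 0.1]
gripper_width: 85.0
```

Run:
```python
from h import *
delta(468,12.7,115,117.5)
for n in('scene','wrist'):
  save(n,n[0]+'7')
a=cv2.imread('pics/s7.png')[260:400,290:400];b=cv2.imread('pics/w7.png')[100:300,220:420]
cv2.imwrite('pics/7.png',np.hstack([cv2.resize(a,(354,450),interpolation=cv2.INTER_CUBIC),cv2.resize(b,(446,450),interpolation=cv2.INTER_CUBIC)]))
W=cloud(load('s7')); k=(W[...,2]>132)&(W[...,2]<150)&(abs(W[...,0]-467)<25)&(abs(W[...,1]-12)<25); print(k.sum(),np.median(W[k],0) if k.any() else '')
```

```text
clock 12.8 pos [468.4  12.6 240.5] rot [1.7991e+02 7.0000e-02 1.1746e+02] F [ 0.9 -0.7  0.1] M [-0.02  0.07 -0.07] w 85.0
shift cm [ 0.047 -0.052 12.547] turn -0.0008
943 [464.53446148  16.30456567 142.14280507]
```

View pics/7.png

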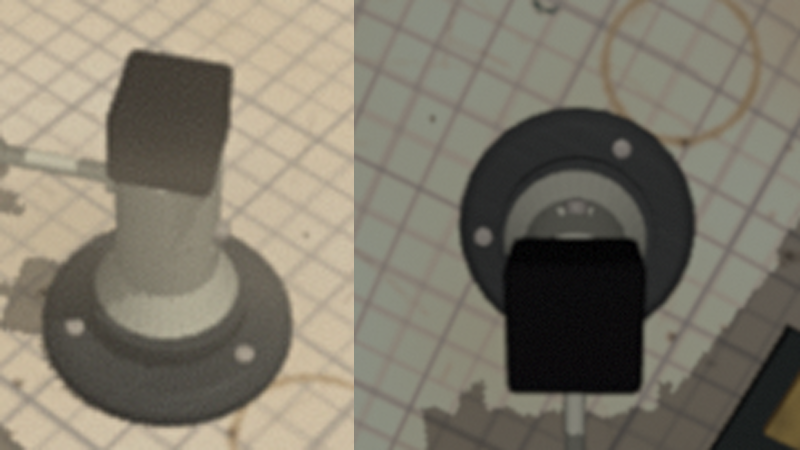

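The released hanger stands upright on the collar, with the button visible in the hole at (575,207). Head top reads 142.1 mm; 141 was expected, and this camera reads about 1.3 high.

```bash
python3 -c "
from station import *
print(finish_job())"
```

```text
the job is handed in; nothing more can be done
None
```

The hanger is on its stand, fully home on the collar, with the spring button out through the hole. I let go of it, raised the gripper clear and handed the job in at 12.8 s.

- **How it went:** I gripped the head, lifted the hanger over the post and turned it about 42° to face the button I had seen in the images. Then I slid it down by feel. The button's side push fell to zero just before seating, so no extra turning was needed.
- **Forces:** The readings I took after each move stayed at about 10 N or less throughout.
- **Last checks:** The seating height was 115.2 mm against an expected 115.3. After release, the head top read 142.1 mm; 141 mm was expected, and that camera had read about 1.3 mm high before. The wrist camera showed the button centred in the hole.
- **Not checked:** I did not test the lock by twisting or lifting. I never went near the spool, bottle or foil roll, but I took no final measurement of them. None of the checks I made failed or disagreed.

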